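Post an order disc down the return chute

ROBOT

A 6-joint arm with a two-finger parallel gripper is mounted at the origin on a cart in front of the work surface, level with it; the furniture and walls round the work are solid. World frame = base frame: x ahead of the robot, y to its left, z up, the work surface at z = 0. Lengths are in m, angles in rad, forces in N, time in s.
With the tool pointing down it reaches from about 0.425 to 0.95 m from the base axis. Payload 3.5 kg.
Tool frame: the origin (TCP) lies on the centre line of the jaws, within the pads' length; the fingertips stand 14 mm ahead of it and the grasp point (between the pads) lies 5 mm behind it (tips_ahead is the distance from the TCP to the fingertips, in m); y points along the fingers, z is the direction in which the jaws open and shut, and the axes are right-handed (so a half turn about y gives the same grasp; the last joint's range is limited). The gripper opens to 85 mm and grips with 20 to 120 N. Pads are 22 mm wide; open, the fingers measure 114 mm over their backs; the gripper's body (76 mm by 85 mm) begins 54 mm behind the grasp point. The pads swing forward as they close: fully open they stand 13 mm farther back than shut.
Start: joints at [1.04, 0.286, 1.577, -0, 1.279, -0.15], TCP at [0.251, 0.627, 0.245] pointing down, gripper open.
Joint ranges: [-2.77, 2.77], [-0.9, 2.22], [0.21, 2.48], [-1.53, 4.67], [0.24, 2.81], [-2.84, 2.84]. Speed limits (rad/s): [2.79, 2.79, 3.14, 3.14, 3.14, 3.14].

INTERFACE

Orientations are given as a unit quaternion [x, y, z, w].
In Python, from plant import get_state, read_camera, sign_off, tips_ahead gives the robot as it stands.
- The arm moves only by the tool send_rows, never from a script. Its argument "plan" is a list of rows, each a list of 2 entries, a list of its own where there are three numbers: the shift along the tool's x, y, z in units of 12 cm (1.0 is 12 cm), then the turn, a rotation vector about the tool's x, y, z in units of 360 degrees (1.0 is 360 degrees). In form: [[[tx, ty, tz], [rx, ry, rz]], ...]. A call has 1 to 12 rows; each row shifts and turns the commanded pose from where the row before left it, along the tool's axes as they then stand; what a row does not reach is not made up. A row lasts 1/10 s, in which the tool goes at most 50 mm and 8.59 degrees, less where a joint would pass 70% of its speed; a pose out of reach is approached as far as the arm can. A call with a number of a shift or a turn outside -1 to 1 is refused whole. A call with a gripper value outside its range is refused whole. "gripper" is the closure, from 0 (fully open) to 1 (shut), set as the call begins (left out, the last holds). The fingers move at their own pace and stop on an object; "grip_force" is the grip in N (left out, the last holds). Time passes only in rows, so rows that do not move let the fingers close. It gives the time, the measured TCP pose, the force and the opening at its end, in the units of the state.
- get_state(): the state, without advancing time (a new reading comes with each control period).
- read_camera(name): name is "scene" or "top" or "wrist"; returns a dict with "img" (420x560x3 uint8, blue, green, red), "fx", "fy", "cx", "cy" (pixels), "world_from_camera" (4x4, takes a point from camera to world coordinates); the wrist camera has in their place "mount" (4x4, takes a point from camera to tool coordinates, whose origin is the TCP and whose axes are the tool frame's). Camera axes: x right, y down, z forward; pixel columns grow to the right and rows downward; lengths in m; the calibration is good to about 2 mm. A picture is of the moment at which its call begins: read the wrist's pose just before it. There is no depth.
- sign_off(): hands the job in, once; it reports no verdict.
The state is a dict: "time": time; "qpos": joint angles; "dq": joint speeds; "joint_efforts": joint torques, N m; "eef_pos": TCP position; "tcp_rot": TCP orientation; "contact_force": force on the tool from outside, world axes, zero at the start; "wrist_torque": the same for the moment, N m; "opening": opening from 0.0 (shut) to 1.0 (fully open).
Only numpy, scipy, OpenCV 4.12 (cv2) and the standard library are available. Lean on these libraries where they do the work, as an engineer would, in place of code of your own. Each camera call takes 0.05 s, during which the arm holds its last target. There are 200 camera calls.

TASK

The wooden order disc lying on the ledge of the disc-return box has to go down its chute. Slide the shutter fully open by its tab, press lightly on the disc with a fingertip and slide it (do not lift it out) past the two spring catches and over the edge so that it drops down the chute and ends flat in the tray, then slide the shutter fully shut again. The disc is thin glued wood: press with about 1 kg of force and never more than 2, and leave the cup, pot and mill beside the box alone.

Things in the scene. Friction and masses are not known exactly. Their poses are not given: they have to be found in the camera images.
- return_box: Fixed sheet-metal box, 320 long (x), 74 wide (94 at two black catch housings), 135 mm high; front (-x, tray side) roughly to the robot. Origin: on the worktop under the ledge's edge, mid-width; z up. On top a lane along x, 64 mm wide between 5 mm walls, walls and back wall 135 mm high. Its floor is the ledge, 120 mm high, from x = 0 (edge) to the back wall at 115 mm.
- order_disc: Loose light-wood disc, 60 mm across, 8 thick, 30 to 55 g, flat on the ledge, its far rim 1 to 6 mm from the back wall, 2 mm play at the sides: it can only be pressed from above and slid. Origin: centre of its underside. Cracks above 25 N of finger force. Its measured height is too coarse to set the press: feel for it at under 10 mm/s, 8 to 13 N moves it. Finger pads grip it well, the metal hardly.
- shutter (a joint): Dark steel plate, 60 mm wide, that covers the chute's mouth, its top 3 mm below the ledge. 0 is shut; grows (m) as it slides toward the box's front (box -x) to its stop at 0.078, fully open. Starts 0 to 12 mm open, stays where it is left, slides at about 2 N.
- tab_top (a point): Centre of the top of the shutter's black upright tab, which moves with the shutter: 10 mm thick along the box's x, 36 mm wide along its y, rising 30 mm above the shutter plate; 147 mm above the worktop and, when shut, 82 mm in front of the ledge's edge. Axes as the box's.
- ledge_edge (a point): Point on the box, mid-lane at the ledge's nominal height above its edge. The ledge's front 40 mm is a stiff hinged apron (hinge at its rear); its slope differs each time, the edge up to 5 mm higher or lower than this point, and is not measured: follow it by feel. In front of the edge is the mouth, open for 78 mm (box -x) when the shutter is open; a 38 degree slide below leads forward to the tray.
- catch (a point): Point on the lane's centre line midway between the two spring catches, 22 mm behind the edge, 4 mm above the ledge. The catches are round steel noses, 7 mm across, that stick 6 mm into the lane from either wall and spring back into it; pushing the disc past both takes about 3 N. Axes as the box's.
- tray_mid (a point): Middle of the tray's floor (its surface, 6 mm above the worktop). The tray is an open trough at the box's front, 105 mm along x and 64 mm wide inside, with rims 22 to 26 mm high. Axes as the box's.
- sauce_cup: Bystander: low round lidded sauce cup, 69 mm across, 36 mm high; origin at the centre of its underside.
- deli_pot: Bystander: round lidded clear deli pot, 73 mm across, 64 mm high; origin at the centre of its underside.
- salt_mill: Bystander: slim glass table mill with grey cap, 44 mm across, 90 mm high; origin at the centre of its underside.
There are look-alikes about, which are no part of the job. There is more than one size of the order_disc; the job needs the middle-sized.

How it is judged:
By the outcome, as a careful person would: the job done as asked, in the order asked, and still so for the second after the job is handed in, with the robot touching nothing.
It also fails if it takes over 72 s, if anything falls off the work surface, if the arm or the gripper's body presses on something with over 40 N, if the wrist force passes 120 N, or if a joint passes its speed limit or range.

## Working session

There is one attempt and no reset: what is moved stays moved. The work goes in short steps, Python scripts to look and compute and a tool call to move; the robot and the scene stay as the last step left them, time stands still between calls to the robot, and variables do not carry over. Pictures are saved under pics/ and viewed, about 8 in all and at most 12, crops included, and the job is handed in when it is done.

Besides the shell and the picture viewer there is one more tool, called after "Request:" as name([rows], argument=value, ...), one row to a line, values as JSON. send_rows: Moves the arm, as the interface text tells. Its arguments: {"type":"object","properties":{"plan":{"type":"array"},"gripper":{"type":"number"},"grip_force":{"type":"number"}},"required":["plan"]}

```bash
mkdir -p pics; python3 - <<'E'
from plant import *
import cv2,numpy as np
s=get_state();print(s); print(tips_ahead)
for n in("scene","top"):
    c=read_camera(n);cv2.imwrite(f"pics/{n}0.png",c["img"]);print(n,c["fx"],c["fy"],c["cx"],c["cy"],np.round(c["world_from_camera"],4).tolist())
E
```

```text
{'time': 0.0, 'qpos': array([ 1.03999396e+00,  2.87205740e-01,  1.57816677e+00, -2.45292218e-06,
        1.27857515e+00, -1.50035708e-01]), 'dq': array([-0.00013035, -0.00157859, -0.00079619, -0.00064698,  0.00062634,
       -0.00033432]), 'joint_efforts': array([ 1.28297601e-03, -4.05985773e+01, -2.92620814e+01, -9.44293083e-05,
        5.80991007e-03, -4.23141842e-06]), 'eef_pos': array([0.25053274, 0.62612255, 0.24392594]), 'tcp_rot': array([ 0.6951153 , -0.13408645,  0.13353202, -0.69354506]), 'contact_force': array([ 0.31928469, -0.33616676, -0.19366137]), 'wrist_torque': array([ 0.03741716, -0.09326867, -0.0396574 ]), 'opening': 1.0022489944601516}
0.014
scene 516.1593625624411 516.1593625624411 287.32304021348784 207.9427247795912 [[-0.5704, -0.6194, 0.5394, 0.128], [-0.8213, 0.4177, -0.3886, 0.4151], [0.0154, -0.6647, -0.747, 0.7969], [0.0, 0.0, 0.0, 1.0]]
top 465.4116016445774 465.4116016445774 277.07420415511757 200.83046733758198 [[0.0099, -0.9932, 0.1159, 0.5373], [-0.9999, -0.0107, -0.0067, 0.0351], [0.0079, -0.1158, -0.9932, 0.9541], [0.0, 0.0, 0.0, 1.0]]
```

View pics/scene0.png

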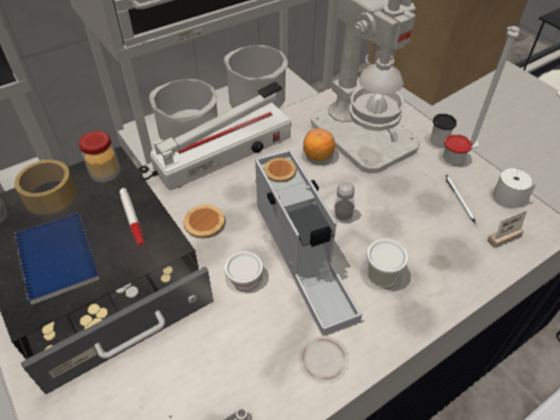

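View pics/top0.png

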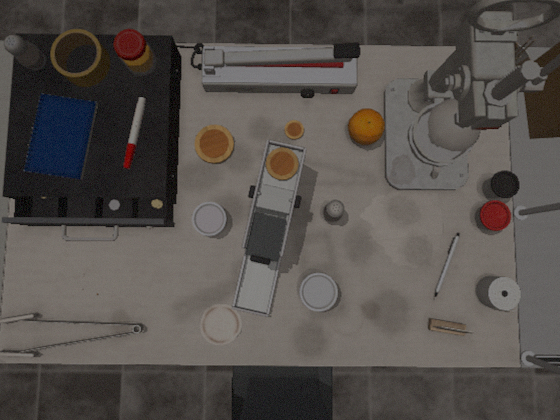

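The disc candidates in the top view are (283,164) on the ledge inside the box, the large one at (214,144) on the table, and the small one at (294,130) on the table. I choose (283,164): it lies on the ledge and is the middle size. I'll check it in a close crop and use the same crop for the box pose.

```bash
python3 - <<'E'
import cv2,numpy as np
a=cv2.imread("pics/top0.png")[120:325,180:345]
b=cv2.imread("pics/scene0.png")[140:340,215:375]
a=cv2.convertScaleAbs(cv2.resize(a,(400,497),interpolation=cv2.INTER_CUBIC),alpha=1.5,beta=10)
b=cv2.resize(b,(398,497),interpolation=cv2.INTER_CUBIC)
for im,(x0,y0,s) in((a,(180,120,400/165)),(b,(215,140,398/160))):
    for k in range(0,400,20):
        p=int((np.ceil(x0/20)*20+k-x0)*s)
        if p<400: cv2.line(im,(p,0),(p,6),(0,0,255),1);cv2.putText(im,str(int(np.ceil(x0/20)*20+k)),(p,15),0,.33,(0,0,255),1)
        p=int((np.ceil(y0/20)*20+k-y0)*s)
        if p<497: cv2.line(im,(0,p),(6,p),(0,0,255),1);cv2.putText(im,str(int(np.ceil(y0/20)*20+k)),(8,p+4),0,.33,(0,0,255),1)
cv2.imwrite("pics/crop1.png",np.hstack([a,b]))
E
```

```text
(no output)
```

View pics/crop1.png

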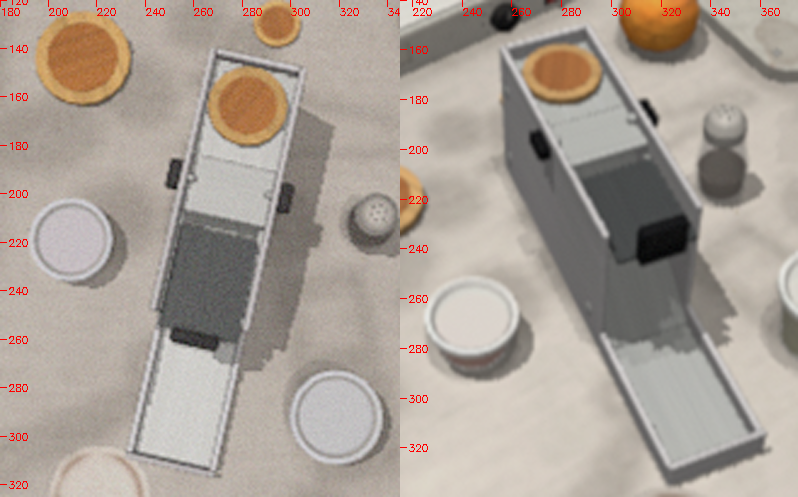

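The crop shows the disc at top-view (282,164), middle-sized and against the back wall. The catch housings are at (252,191) and (297,201), the tab at (260,260). Next I fit the box pose.

```bash
cat > h.py <<'E'
import numpy as np
from scipy.optimize import least_squares
from scipy.spatial.transform import Rotation as R
C={"top":(465.4116,277.0742,200.8305,np.array([[0.0099,-0.9932,0.1159,0.5373],[-0.9999,-0.0107,-0.0067,0.0351],[0.0079,-0.1158,-0.9932,0.9541],[0,0,0,1]])),
"scene":(516.1594,287.3230,207.9427,np.array([[-0.5704,-0.6194,0.5394,0.128],[-0.8213,0.4177,-0.3886,0.4151],[0.0154,-0.6647,-0.747,0.7969],[0,0,0,1]]))}
def proj(n,p):
    f,cx,cy,T=C[n];q=T[:3,:3].T@(np.asarray(p)-T[:3,3]);return np.array([f*q[0]/q[2]+cx,f*q[1]/q[2]+cy])
def back(n,uv,z):
    f,cx,cy,T=C[n];d=T[:3,:3]@np.array([(uv[0]-cx)/f,(uv[1]-cy)/f,1]);return T[:3,3]+d*(z-T[2,3])/d[2]
def w(b,p): c,s=np.cos(b[2]),np.sin(b[2]);return np.array([b[0]+c*p[0]-s*p[1],b[1]+s*p[0]+c*p[1],p[2]])
def loc(b,p): c,s=np.cos(b[2]),np.sin(b[2]);d=np.array(p[:2])-b[:2];return np.array([c*d[0]+s*d[1],-s*d[0]+c*d[1],p[2]])
E
python3 - <<'E'
from h import *
obs=[("top",(269.1,140.6),(.12,.037,.135)),("top",(305,148.9),(.12,-.037,.135)),("top",(232.4,307.7),(-.2,.037,.024)),("top",(270,315.5),(-.2,-.037,.024)),
("scene",(256.4,156.9),(.12,.037,.135)),("scene",(289.4,151.3),(.12,-.037,.135)),("scene",(322.7,329),(-.2,.037,.024)),("scene",(361.7,314),(-.2,-.037,.024))]
f=lambda b:np.concatenate([proj(n,w(b,p))-uv for n,uv,p in obs])
r=least_squares(f,[.5,.02,0]);b=r.x;print(b.round(4),np.degrees(b[2]),f(b).round(1))
print("disc",loc(b,back("top",(282.3,163.7),.128)),back("top",(282.3,163.7),.128))
for p in [(260.3,259),]: print("tabtop",loc(b,back("top",p,.147)))
print("edge",loc(b,back("top",(270.5,213),.12)),"apron", loc(b,back("top",(277,188),.12)))
for n,uv,z in(("top",(209,219),.036),("top",(319,292),.064),("top",(335,209),.09)): print("by",loc(b,back(n,uv,z)))
for n,p in(("tab shut",(-.082,0,.147)),("disc",(.082,0,.128)),("tab open",(-.16,0,.147))):print(n,w(b,p),proj("top",w(b,p)))
from plant import get_state
s=get_state();M=R.from_quat(s["tcp_rot"]).as_matrix();print(M.round(3))
E
```

```text
[ 0.6196  0.038  -0.2124] -12.170009822380516 [-2.2 -1.6  2.1 -1.  -1.1  1.2 -1.9  1.9 -1.7  0.5  1.6 -3.6  0.8 -0.2
  1.2 -0. ]
disc [0.08345348 0.00033025 0.128     ] [0.70123872 0.02076433 0.128     ]
tabtop [-0.09127495  0.00025001  0.147     ]
edge [-0.00760418  0.00147654  0.12      ] apron [3.92884224e-02 8.78686384e-05 1.20000000e-01]
by [-0.03878777  0.11945596  0.036     ]
by [-0.12820065 -0.11933195  0.064     ]
by [ 0.02894032 -0.11352955  0.09      ]
tab shut [0.53943396 0.05532127 0.147     ] [261.64750556 253.73061076]
disc [0.69974829 0.02074791 0.128     ] [282.30419388 164.49846013]
tab open [0.46318691 0.07176469 0.147     ] [251.37785523 298.68197605]
[[ 0.928 -0.001  0.372]
 [-0.372 -0.002  0.928]
 [-0.    -1.    -0.002]]
```

Request:
send_rows([
  [[0, 0, 0], [0, -0.0134, 0]],
  [[0, 0, 0], [0, -0.0134, 0]],
  [[0.26, 0, -0.296], [0, 0, 0]],
  [[0.26, 0, -0.296], [0, 0, 0]],
  [[0.26, 0, -0.296], [0, 0, 0]],
  [[0.26, 0, -0.296], [0, 0, 0]],
  [[0.26, 0, -0.296], [0, 0, 0]],
  [[0.26, 0, -0.296], [0, 0, 0]],
  [[0.26, 0, -0.296], [0, 0, 0]],
  [[0.26, 0, -0.296], [0, 0, 0]],
  [[0.26, 0, -0.296], [0, 0, 0]],
  [[0.26, 0, -0.296], [0, 0, 0]],
], gripper=1, grip_force=20)

```text
time: 1.3
eef_pos: [0.4812, 0.2118, 0.245]
tcp_rot: [0.703, -0.075, 0.075, -0.703]
contact_force: [0.4, 0.4, 0.1]
opening: 0.004
```

Request:
send_rows([
  [[0.26, 0, -0.296], [0, 0, 0]],
  [[0.26, 0, -0.296], [0, 0, 0]],
  [[0.26, 0, -0.296], [0, 0, 0]],
  [[0.26, 0, -0.296], [0, 0, 0]],
  [[0, 0, 0], [0, 0, 0]],
  [[0, 0, 0], [0, 0, 0]],
])

```text
time: 1.9
eef_pos: [0.5729, 0.0476, 0.2445]
tcp_rot: [-0.703, 0.076, -0.075, 0.703]
contact_force: [-0.9, 0.1, -0.2]
opening: 0.002
```

```bash
cat >> h.py <<'E'
b=np.array([.6196,.038,-.2124])
def st():
    from plant import get_state
    s=get_state();M=R.from_quat(s["tcp_rot"]).as_matrix()
    print("t",round(s["time"],2),"box",loc(b,s["eef_pos"]).round(4),"yaw-err",round(np.degrees(np.arctan2(M[1,0],M[0,0])-b[2]),2),"tool y",M[:,1].round(3),"F",s["contact_force"].round(2),"op",round(s["opening"],3))
    return s,M
E
python3 - <<'E'
from h import *;import cv2
from plant import read_camera
st();c=read_camera("wrist");cv2.imwrite("pics/w1.png",c["img"]);print(c["fx"],c["cx"],c["cy"],np.array(c["mount"]).round(4).tolist())
E
```

```text
t 1.9 box [-0.0477 -0.0005  0.2445] yaw-err -0.14 tool y [-0.002  0.001 -1.   ] F [-0.94  0.15 -0.21] op 0.002
302.22122685955054 277.3721992632883 211.57953137203464 [[-0.0007, 0.9592, 0.2827, -0.0704], [0.0001, -0.2827, 0.9592, -0.1291], [1.0, 0.0007, 0.0001, -0.0016], [0.0, 0.0, 0.0, 1.0]]
```

View pics/w1.png

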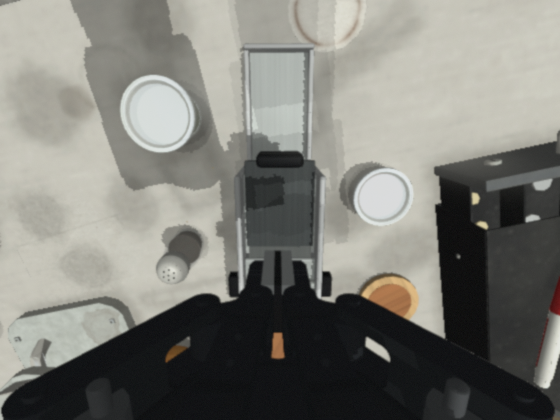

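The wrist view shows the lane centred under the fingers at column 280 and the tab at (280,158), which puts it about 9–10 mm open. I'll descend behind the tab and push.

Request:
send_rows([
  [[0, 0.25, 0], [0, 0, 0]],
  [[0, 0.25, 0], [0, 0, 0]],
  [[0, 0.2, 0], [0, 0, 0]],
  [[0, 0.1, 0], [0, 0, 0]],
  [[0, 0.07, 0], [0, 0, 0]],
  [[0, 0, 0], [0, 0, 0]],
  [[-0.08, 0, 0], [0, 0, 0]],
  [[-0.08, 0, 0], [0, 0, 0]],
])

```text
time: 2.75
eef_pos: [0.5545, 0.0527, 0.1424]
tcp_rot: [-0.703, 0.074, -0.076, 0.703]
contact_force: [0.4, -0.2, 0.7]
opening: 0.002
```

Request:
send_rows([
  [[-0.06, 0, 0], [0, 0, 0]],
  [[-0.06, 0, 0], [0, 0, 0]],
  [[-0.06, 0, 0], [0, 0, 0]],
  [[-0.06, 0, 0], [0, 0, 0]],
  [[-0.06, 0, 0], [0, 0, 0]],
  [[-0.06, 0, 0], [0, 0, 0]],
])

```text
time: 3.35
eef_pos: [0.5118, 0.0616, 0.1413]
tcp_rot: [0.703, -0.075, 0.075, -0.703]
contact_force: [3.1, -0.7, 1.4]
opening: -0.0
```

```bash
python3 -c "
from h import *;st()"
```

```text
t 3.35 box [-0.1104  0.0003  0.1413] yaw-err -0.0 tool y [ 0.001 -0.    -1.   ] F [ 3.14 -0.68  1.36] op -0.0
```

Request:
send_rows([
  [[-0.06, 0, 0], [0, 0, 0]],
  [[-0.06, 0, 0], [0, 0, 0]],
  [[-0.06, 0, 0], [0, 0, 0]],
  [[-0.04, 0, 0], [0, 0, 0]],
  [[-0.015, 0, 0], [0, 0, 0]],
  [[-0.015, 0, 0], [0, 0, 0]],
])

```text
time: 3.95
eef_pos: [0.4823, 0.068, 0.1407]
tcp_rot: [0.703, -0.075, 0.075, -0.703]
contact_force: [1.7, -0.8, 0.1]
opening: 0.002
```

Request:
send_rows([
  [[-0.015, 0, 0], [0, 0, 0]],
  [[-0.015, 0, 0], [0, 0, 0]],
])

```text
time: 4.15
eef_pos: [0.4799, 0.0685, 0.1408]
tcp_rot: [0.703, -0.074, 0.076, -0.703]
contact_force: [8.0, -1.2, -4.0]
opening: -0.0
```

```bash
python3 -c "
from h import *;st()"
```

```text
t 4.15 box [-0.143   0.0004  0.1408] yaw-err -0.0 tool y [ 0.003 -0.    -1.   ] F [ 8.05 -1.16 -4.02] op -0.0
```

Request:
send_rows([
  [[-0.012, 0, 0], [0, 0, 0]],
  [[0, 0, 0], [0, 0, 0]],
])

```text
time: 4.35
eef_pos: [0.4798, 0.0686, 0.1414]
tcp_rot: [0.703, -0.073, 0.077, -0.703]
contact_force: [7.9, -0.7, -3.8]
opening: 0.001
```

```bash
python3 -c "
from h import *;st()"
```

```text
t 4.35 box [-0.1431  0.0004  0.1414] yaw-err -0.01 tool y [ 0.007 -0.001 -1.   ] F [ 7.94 -0.74 -3.84] op 0.001
```

The shutter is at its stop: it didn't move under more push, and the tab is at −0.159. Now to the disc.

Request:
send_rows([
  [[0.08, 0, 0], [0, 0, 0]],
  [[0, -0.17, 0], [0, 0, 0]],
  [[0, -0.33, 0], [0, 0, 0]],
  [[0.3, 0, 0], [0, 0, 0]],
  [[0.33, 0, 0], [0, 0, 0]],
  [[0.33, 0, 0], [0, 0, 0]],
  [[0.33, 0, 0], [0, 0, 0]],
  [[0.33, 0, 0], [0, 0, 0]],
  [[0.26, 0, 0], [0, 0, 0]],
  [[0, 0, 0], [0, 0, 0]],
  [[0, 0.2, 0], [0, 0, 0]],
  [[0, 0, 0], [0, 0, 0]],
])

```text
time: 5.55
eef_pos: [0.7046, 0.0199, 0.172]
tcp_rot: [-0.703, 0.079, -0.071, 0.703]
contact_force: [-1.1, 1.0, -1.4]
opening: 0.0
```

```bash
python3 - <<'E'
from h import *;import cv2
from plant import read_camera
st();ims=[read_camera(n)["img"] for n in("top","scene")]
a=cv2.resize(ims[0][120:325,180:345],(400,497),interpolation=2);d=cv2.resize(ims[1][140:340,215:375],(398,497),interpolation=2)
cv2.imwrite("pics/c2.png",np.hstack([a,d]))
E
```

```text
t 5.55 box [0.0869 0.0002 0.172 ] yaw-err -0.0 tool y [-0.01   0.001 -1.   ] F [-1.1   0.96 -1.44] op 0.0
```

View pics/c2.png

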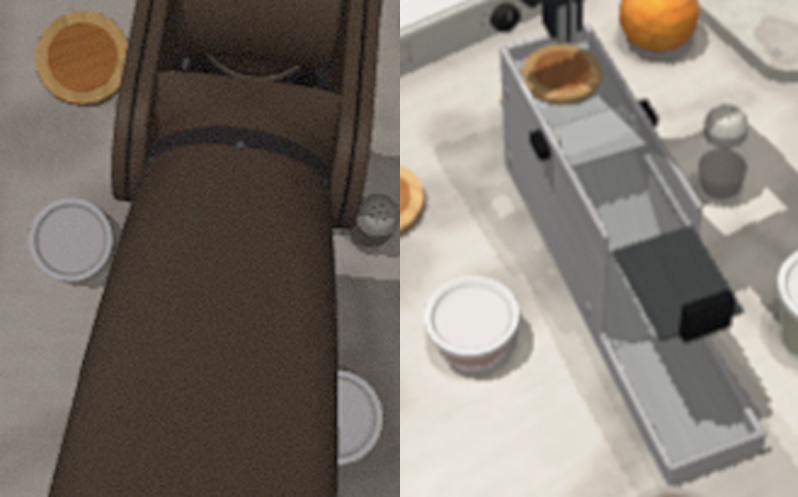

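The picture confirms the shutter is fully open with its tab at the front, and the disc is still at the back under the fingers. Now feeling down.

Request:
send_rows([
  [[0.05, 0, 0], [0, 0, 0]],
  [[0, 0.08, 0], [0, 0, 0]],
  [[0, 0.06, 0], [0, 0, 0]],
  [[0, 0, 0], [0, 0, 0]],
  [[0, 0, 0], [0, 0, 0]],
])

```text
time: 6.15
eef_pos: [0.7131, 0.0182, 0.1595]
tcp_rot: [0.703, -0.075, 0.075, -0.703]
contact_force: [-0.2, -0.1, 0.3]
opening: -0.001
```

Request:
send_rows([
  [[0, 0.007, 0], [0, 0, 0]],
  [[0, 0.007, 0], [0, 0, 0]],
  [[0, 0.007, 0], [0, 0, 0]],
  [[0, 0.007, 0], [0, 0, 0]],
  [[0, 0.007, 0], [0, 0, 0]],
  [[0, 0.007, 0], [0, 0, 0]],
])

```text
time: 6.75
eef_pos: [0.7135, 0.0182, 0.155]
tcp_rot: [0.703, -0.075, 0.075, -0.703]
contact_force: [-0.6, 0.5, 0.2]
opening: -0.001
```

```bash
python3 -c "
from h import *;st()"
```

```text
t 6.75 box [0.096  0.0004 0.155 ] yaw-err 0.0 tool y [-0. -0. -1.] F [-0.56  0.46  0.16] op -0.001
```

Request:
send_rows([
  [[0, 0.007, 0], [0, 0, 0]],
  [[0, 0.007, 0], [0, 0, 0]],
  [[0, 0.007, 0], [0, 0, 0]],
  [[0, 0.007, 0], [0, 0, 0]],
  [[0, 0.007, 0], [0, 0, 0]],
  [[0, 0.007, 0], [0, 0, 0]],
  [[0, 0.007, 0], [0, 0, 0]],
  [[0, 0.007, 0], [0, 0, 0]],
  [[0, 0.007, 0], [0, 0, 0]],
  [[0, 0.007, 0], [0, 0, 0]],
])

```text
time: 7.75
eef_pos: [0.7135, 0.0181, 0.1466]
tcp_rot: [0.703, -0.075, 0.075, -0.703]
contact_force: [-1.6, -0.2, -1.3]
opening: 0.0
```

Request:
send_rows([
  [[0, 0.006, 0], [0, 0, 0]],
  [[0, 0.006, 0], [0, 0, 0]],
  [[0, 0.006, 0], [0, 0, 0]],
])

```text
time: 8.05
eef_pos: [0.7135, 0.0182, 0.1445]
tcp_rot: [0.703, -0.075, 0.075, -0.703]
contact_force: [0.5, -1.2, -1.2]
opening: 0.0
```

Request:
send_rows([
  [[0, 0.006, 0], [0, 0, 0]],
  [[0, 0.006, 0], [0, 0, 0]],
])

```text
time: 8.25
eef_pos: [0.7135, 0.0182, 0.143]
tcp_rot: [-0.703, 0.075, -0.075, 0.703]
contact_force: [0.0, -0.1, -0.7]
opening: -0.001
```

Request:
send_rows([
  [[0, 0.005, 0], [0, 0, 0]],
])

```text
time: 8.35
eef_pos: [0.7135, 0.0181, 0.1424]
tcp_rot: [0.703, -0.075, 0.075, -0.703]
contact_force: [-0.2, 0.4, -1.0]
opening: 0.001
```

Request:
send_rows([
  [[0, 0.004, 0], [0, 0, 0]],
])

```text
time: 8.45
eef_pos: [0.7136, 0.0182, 0.1421]
tcp_rot: [0.703, -0.075, 0.075, -0.703]
contact_force: [-1.3, -0.4, 2.3]
opening: -0.002
```

Contact is beginning.

Request:
send_rows([
  [[0, 0.004, 0], [0, 0, 0]],
])

```text
time: 8.55
eef_pos: [0.7137, 0.0181, 0.1421]
tcp_rot: [0.703, -0.075, 0.075, -0.703]
contact_force: [-0.3, 0.9, 3.1]
opening: 0.001
```

Request:
send_rows([
  [[0, 0.003, 0], [0, 0, 0]],
])

```text
time: 8.65
eef_pos: [0.7139, 0.0181, 0.1421]
tcp_rot: [0.703, -0.075, 0.075, -0.703]
contact_force: [-1.4, -0.2, 3.7]
opening: -0.001
```

Request:
send_rows([
  [[0, 0.005, 0], [0, 0, 0]],
  [[0, 0.005, 0], [0, 0, 0]],
])

```text
time: 8.85
eef_pos: [0.7144, 0.0181, 0.1421]
tcp_rot: [0.703, -0.074, 0.076, -0.703]
contact_force: [-2.0, 0.0, 7.4]
opening: -0.0
```

Request:
send_rows([
  [[0, 0.005, 0], [0, 0, 0]],
  [[0, 0.003, 0], [0, 0, 0]],
])

```text
time: 9.05
eef_pos: [0.7147, 0.0181, 0.1421]
tcp_rot: [0.703, -0.074, 0.076, -0.703]
contact_force: [-2.0, 0.1, 9.7]
opening: -0.004
```

Request:
send_rows([
  [[-0.02, 0, 0], [0, 0, 0]],
  [[-0.02, 0, 0], [0, 0, 0]],
  [[-0.025, 0, 0], [0, 0, 0]],
])

```text
time: 9.35
eef_pos: [0.7083, 0.0194, 0.1421]
tcp_rot: [0.703, -0.072, 0.078, -0.703]
contact_force: [1.0, -1.2, 6.7]
opening: 0.001
```

```bash
python3 - <<'E'
from h import *;import cv2
from plant import read_camera
st();im=read_camera("scene")["img"]
cv2.imwrite("pics/c3.png",cv2.resize(im[140:240,240:340],(500,500),interpolation=2))
E
```

```text
t 9.35 box [0.0906 0.0005 0.1421] yaw-err -0.01 tool y [ 0.008 -0.001 -1.   ] F [ 1.03 -1.19  6.73] op 0.001
```

View pics/c3.png

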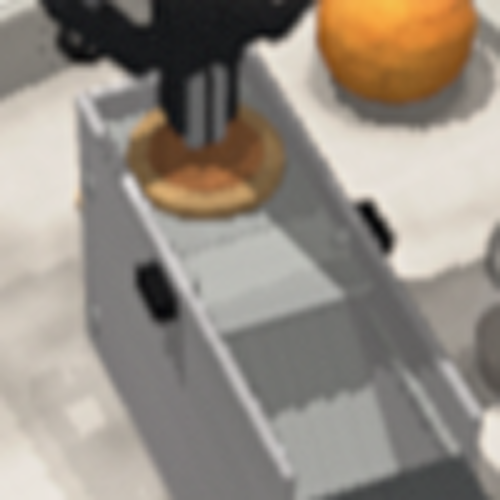

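The disc follows: its centre moved from about (280,169) to (281,172). I'll add a little press and go on.

Request:
send_rows([
  [[-0.01, 0.006, 0], [0, 0, 0]],
  [[-0.025, 0.004, 0], [0, 0, 0]],
  [[-0.025, 0, 0], [0, 0, 0]],
])

```text
time: 9.7
eef_pos: [0.7021, 0.0207, 0.1421]
tcp_rot: [0.703, -0.071, 0.079, -0.703]
contact_force: [2.3, -1.4, 8.5]
opening: -0.0
```

Request:
send_rows([
  [[-0.025, 0.002, 0], [0, 0, 0]],
  [[-0.025, 0, 0], [0, 0, 0]],
  [[-0.025, 0, 0], [0, 0, 0]],
])

```text
time: 10.0
eef_pos: [0.6936, 0.0226, 0.1422]
tcp_rot: [0.703, -0.071, 0.079, -0.703]
contact_force: [1.6, 0.5, 9.7]
opening: -0.001
```

Request:
send_rows([
  [[-0.025, 0, 0], [0, 0, 0]],
  [[-0.025, 0, 0], [0, 0, 0]],
  [[-0.025, 0, 0], [0, 0, 0]],
])

```text
time: 10.3
eef_pos: [0.6849, 0.0245, 0.1423]
tcp_rot: [0.703, -0.071, 0.079, -0.703]
contact_force: [2.5, -0.0, 10.3]
opening: 0.0
```

Request:
send_rows([
  [[-0.025, 0, 0], [0, 0, 0]],
  [[-0.025, 0, 0], [0, 0, 0]],
])

```text
time: 10.5
eef_pos: [0.6792, 0.0257, 0.1424]
tcp_rot: [0.703, -0.071, 0.079, -0.703]
contact_force: [3.0, -0.3, 11.0]
opening: 0.0
```

Request:
send_rows([
  [[-0.025, 0, 0], [0, 0, 0]],
  [[-0.025, 0, 0], [0, 0, 0]],
])

```text
time: 10.7
eef_pos: [0.6735, 0.027, 0.1426]
tcp_rot: [0.703, -0.071, 0.079, -0.703]
contact_force: [2.3, -0.6, 10.5]
opening: -0.002
```

Request:
send_rows([
  [[-0.025, 0, 0], [0, 0, 0]],
  [[-0.025, 0, 0], [0, 0, 0]],
])

```text
time: 10.9
eef_pos: [0.6679, 0.028, 0.1427]
tcp_rot: [0.703, -0.07, 0.08, -0.703]
contact_force: [4.1, -2.0, 9.4]
opening: -0.001
```

Request:
send_rows([
  [[-0.025, 0.004, 0], [0, 0, 0]],
  [[-0.025, 0, 0], [0, 0, 0]],
])

```text
time: 11.1
eef_pos: [0.6629, 0.0292, 0.1428]
tcp_rot: [0.703, -0.07, 0.081, -0.703]
contact_force: [4.1, -1.4, 10.7]
opening: 0.002
```

Request:
send_rows([
  [[-0.025, 0.002, 0], [0, 0, 0]],
  [[-0.025, 0, 0], [0, 0, 0]],
])

```text
time: 11.3
eef_pos: [0.6572, 0.0305, 0.1429]
tcp_rot: [0.703, -0.069, 0.081, -0.703]
contact_force: [4.5, -0.9, 10.9]
opening: -0.003
```

```bash
python3 - <<'E'
from h import *;import cv2
from plant import read_camera
st();im=read_camera("scene")["img"]
cv2.imwrite("pics/c4.png",cv2.resize(im[140:240,240:340],(500,500),interpolation=2))
E
```

```text
t 11.3 box [0.0383 0.0006 0.1429] yaw-err -0.01 tool y [ 0.016 -0.002 -1.   ] F [ 4.45 -0.88 10.93] op -0.003
```

View pics/c4.png

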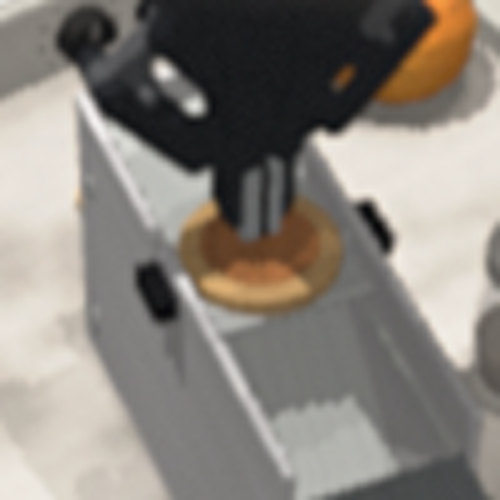

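The disc is moving with the finger, its front rim near the edge at crop (260,305) and the disc between the catch housings. Continuing.

Request:
send_rows([
  [[-0.025, 0, 0], [0, 0, 0]],
  [[-0.025, 0, 0], [0, 0, 0]],
])

```text
time: 11.55
eef_pos: [0.6513, 0.0318, 0.143]
tcp_rot: [0.703, -0.069, 0.081, -0.703]
contact_force: [3.2, -1.1, 11.7]
opening: 0.0
```

Request:
send_rows([
  [[-0.025, 0, 0], [0, 0, 0]],
  [[-0.025, 0, 0], [0, 0, 0]],
])

```text
time: 11.75
eef_pos: [0.6454, 0.0331, 0.1432]
tcp_rot: [0.703, -0.069, 0.081, -0.703]
contact_force: [2.9, -1.0, 12.5]
opening: 0.002
```

Request:
send_rows([
  [[-0.025, -0.005, 0], [0, 0, 0]],
  [[-0.025, -0.002, 0], [0, 0, 0]],
])

```text
time: 11.95
eef_pos: [0.6391, 0.0344, 0.1435]
tcp_rot: [0.703, -0.07, 0.08, -0.703]
contact_force: [3.2, -1.2, 12.0]
opening: -0.004
```

Request:
send_rows([
  [[-0.025, -0.001, 0], [0, 0, 0]],
  [[-0.025, -0.001, 0], [0, 0, 0]],
])

```text
time: 12.15
eef_pos: [0.6335, 0.0357, 0.1438]
tcp_rot: [0.703, -0.07, 0.08, -0.703]
contact_force: [4.0, -0.7, 11.8]
opening: -0.001
```

Request:
send_rows([
  [[-0.025, -0.002, 0], [0, 0, 0]],
  [[-0.025, -0.002, 0], [0, 0, 0]],
])

```text
time: 12.35
eef_pos: [0.6274, 0.037, 0.1442]
tcp_rot: [0.703, -0.07, 0.08, -0.703]
contact_force: [1.9, -1.1, 12.2]
opening: -0.001
```

Request:
send_rows([
  [[-0.025, -0.002, 0], [0, 0, 0]],
  [[-0.02, -0.002, 0], [0, 0, 0]],
])

```text
time: 12.55
eef_pos: [0.6217, 0.0383, 0.1442]
tcp_rot: [0.703, -0.07, 0.08, -0.703]
contact_force: [1.7, -0.7, 10.9]
opening: 0.001
```

```bash
python3 - <<'E'
from h import *;import cv2
from plant import read_camera
st();im=read_camera("scene")["img"]
cv2.imwrite("pics/c5.png",cv2.resize(im[140:240,240:340],(500,500),interpolation=2))
E
```

```text
t 12.55 box [0.002  0.0007 0.1442] yaw-err -0.01 tool y [ 0.013 -0.002 -1.   ] F [ 1.71 -0.73 10.93] op 0.001
```

View pics/c5.png

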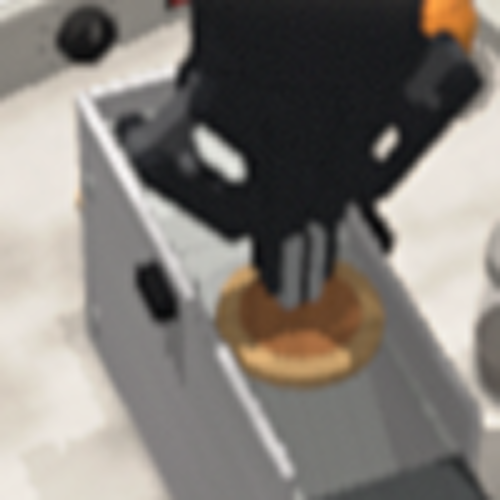

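The disc overhangs the mouth with its centre about 10 mm past the edge. I'll release it by lifting straight up quickly.

Request:
send_rows([
  [[0, -0.3, 0], [0, 0, 0]],
  [[0, -0.3, 0], [0, 0, 0]],
  [[0, -0.1, 0], [0, 0, 0]],
  [[0, 0, 0], [0, 0, 0]],
  [[0, 0, 0], [0, 0, 0]],
  [[0, 0, 0], [0, 0, 0]],
  [[0, 0, 0], [0, 0, 0]],
  [[0, 0, 0], [0, 0, 0]],
])

```text
time: 13.4
eef_pos: [0.6167, 0.0389, 0.2213]
tcp_rot: [0.703, -0.076, 0.074, -0.703]
contact_force: [-0.9, -0.4, -0.5]
opening: -0.002
```

```bash
python3 - <<'E'
from h import *;import cv2
from plant import read_camera
st();im=read_camera("scene")["img"]
cv2.imwrite("pics/c6.png",cv2.resize(im[140:340,215:375],(480,600),interpolation=2))
E
```

```text
t 13.4 box [-0.003   0.0003  0.2213] yaw-err -0.0 tool y [-0.002  0.    -1.   ] F [-0.93 -0.4  -0.55] op -0.002
```

View pics/c6.png

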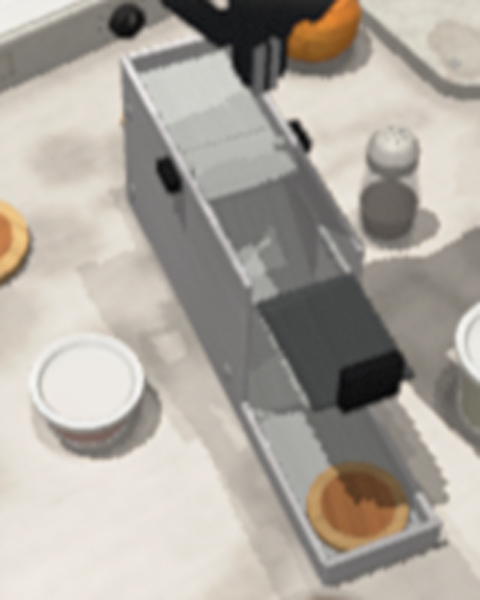

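The disc lies flat in the tray at crop (358,505). Now I go in front of the tab to shut the shutter.

Request:
send_rows([
  [[-0.3, 0, 0], [0, 0, 0]],
  [[-0.32, 0, 0], [0, 0, 0]],
  [[-0.32, 0, 0], [0, 0, 0]],
  [[-0.32, 0, 0], [0, 0, 0]],
  [[-0.3, 0, 0], [0, 0, 0]],
  [[0, 0, 0], [0, 0, 0]],
  [[0, 0, 0], [0, 0, 0]],
])

```text
time: 14.15
eef_pos: [0.4343, 0.0785, 0.2232]
tcp_rot: [0.703, -0.074, 0.075, -0.703]
contact_force: [0.0, -0.2, 0.8]
opening: 0.004
```

```bash
python3 -c "
from h import *;st()"
```

```text
t 14.15 box [-0.1896  0.0005  0.2232] yaw-err 0.03 tool y [ 0.002 -0.    -1.   ] F [ 0.03 -0.22  0.78] op 0.004
```

Request:
send_rows([
  [[0, 0.25, 0], [0, 0, 0]],
  [[0, 0.25, 0], [0, 0, 0]],
  [[0, 0.15, 0], [0, 0, 0]],
  [[0, 0.02, 0], [0, 0, 0]],
  [[0, 0, 0], [0, 0, 0]],
  [[0.05, 0, 0], [0, 0, 0]],
  [[0.05, 0, 0], [0, 0, 0]],
  [[0.05, 0, 0], [0, 0, 0]],
  [[0.05, 0, 0], [0, 0, 0]],
])

```text
time: 15.05
eef_pos: [0.4583, 0.0733, 0.143]
tcp_rot: [-0.703, 0.075, -0.075, 0.703]
contact_force: [-1.4, 0.7, 1.3]
opening: -0.003
```

Request:
send_rows([
  [[0.06, 0, 0], [0, 0, 0]],
  [[0.06, 0, 0], [0, 0, 0]],
  [[0.06, 0, 0], [0, 0, 0]],
  [[0.06, 0, 0], [0, 0, 0]],
  [[0.06, 0, 0], [0, 0, 0]],
  [[0.06, 0, 0], [0, 0, 0]],
  [[0.06, 0, 0], [0, 0, 0]],
  [[0.05, 0, 0], [0, 0, 0]],
])

```text
time: 15.85
eef_pos: [0.5135, 0.0613, 0.1424]
tcp_rot: [-0.703, 0.075, -0.075, 0.703]
contact_force: [-2.1, 1.7, 1.9]
opening: -0.001
```

```bash
python3 -c "
from h import *;st()"
```

```text
t 15.85 box [-0.1086  0.0004  0.1424] yaw-err 0.0 tool y [-0.  0. -1.] F [-2.12  1.69  1.88] op -0.001
```

Request:
send_rows([
  [[0.04, 0, 0], [0, 0, 0]],
  [[0.03, 0, 0], [0, 0, 0]],
  [[0.015, 0, 0], [0, 0, 0]],
  [[0.015, 0, 0], [0, 0, 0]],
])

```text
time: 16.25
eef_pos: [0.5247, 0.0589, 0.1424]
tcp_rot: [0.703, -0.075, 0.075, -0.703]
contact_force: [-1.2, 0.8, 1.2]
opening: -0.003
```

Request:
send_rows([
  [[0.015, 0, 0], [0, 0, 0]],
  [[0.01, 0, 0], [0, 0, 0]],
])

```text
time: 16.45
eef_pos: [0.5251, 0.0587, 0.142]
tcp_rot: [-0.703, 0.078, -0.072, 0.703]
contact_force: [-10.7, 2.2, 5.3]
opening: -0.003
```

```bash
python3 -c "
from h import *;st()"
```

```text
t 16.45 box [-0.0968  0.0004  0.142 ] yaw-err 0.01 tool y [-0.008  0.001 -1.   ] F [-10.72   2.18   5.31] op -0.003
```

The shutter is shut against its stop; the tab has travelled about 78 mm. I'll back off, rise and check.

Request:
send_rows([
  [[-0.08, 0, 0], [0, 0, 0]],
  [[-0.05, 0, 0], [0, 0, 0]],
  [[0, -0.2, 0], [0, 0, 0]],
  [[0, -0.3, 0], [0, 0, 0]],
  [[-0.1, -0.35, 0], [0, 0, 0]],
  [[0, -0.3, 0.3], [0, 0, 0]],
  [[0, 0, 0.4], [0, 0, 0]],
  [[0, 0, 0.4], [0, 0, 0]],
  [[0, 0, 0.4], [0, 0, 0]],
  [[0, 0, 0.3], [0, 0, 0]],
  [[0, 0, 0], [0, 0, 0]],
  [[0, 0, 0], [0, 0, 0]],
])

```text
time: 17.65
eef_pos: [0.5459, 0.275, 0.2797]
tcp_rot: [0.703, -0.074, 0.075, -0.703]
contact_force: [0.6, -1.0, -0.5]
opening: -0.002
```

```bash
python3 - <<'E'
from h import *;import cv2
from plant import read_camera
st();ims=[read_camera(n)["img"] for n in("top","scene")]
a=cv2.resize(ims[0][120:325,180:345],(400,497),interpolation=2);d=cv2.resize(ims[1][140:340,215:375],(398,497),interpolation=2)
cv2.imwrite("pics/c7.png",np.hstack([cv2.convertScaleAbs(a,alpha=1.5,beta=10),d]))
E
```

```text
t 17.65 box [-0.122   0.2162  0.2797] yaw-err 0.09 tool y [ 0.001 -0.001 -1.   ] F [ 0.64 -1.03 -0.54] op -0.002
```

View pics/c7.png

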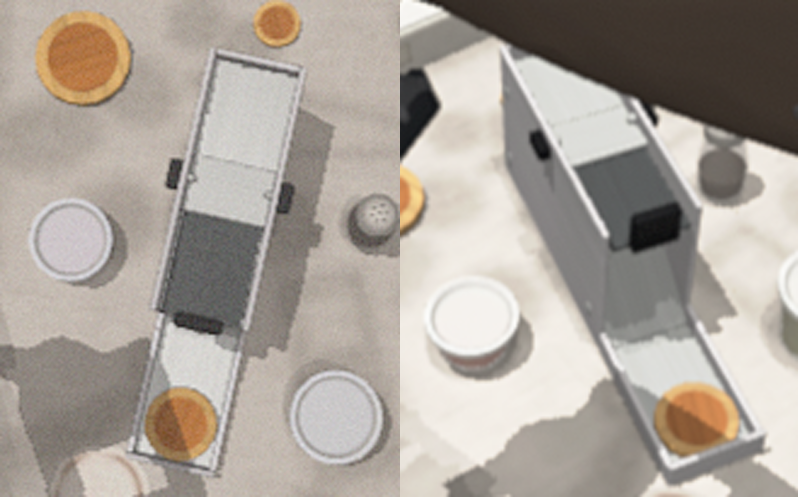

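The shutter is shut with no gap at the edge, and the disc is flat in the tray at crop (180,424). The cup, pot and mill haven't moved, and the arm is clear.

```bash
python3 -c "
from plant import sign_off;print(sign_off())"
```

```text
the job is handed in; nothing more can be done
None
```

The job is done and handed in at about 17.7 s of robot time, with the disc flat in the tray and the shutter fully shut.

- **Shutter opened:** I pushed the tab with closed fingers until it stopped moving at about 8 N.
- **Disc moved:** I slid the middle-sized disc past the catches at about 7 to 12.5 N of press, below the 2 kg limit. With its centre about 10 mm over the edge I lifted the finger, and it dropped down the chute.
- **Shutter closed:** I pushed it back against its shut stop, about 11 N. The tab travelled about 78 mm, the full stroke.

The last pictures show no gap at the ledge's edge, the cup, pot and mill not visibly moved, and the arm clear of everything. No check failed. The press dipped once to 6.7 N, below the 8 N needed to move the disc. I corrected it, and the disc had not slipped.

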